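Clamp the parts canister under the light bar

TASK

The lid of the spare-parts canister under the light bar is ajar. Press the lid shut, then swing the wire bail up from the front and over the lid until it passes centre and lies fully home, clamping the lid down. Do not bump the light bar, and leave the spare knob, the screwdriver and the little screw jar where they are.

Things in the scene. Friction and masses are not known exactly. Their poses are not given: they have to be found in the camera images.
- station: Fixed dark steel base plate, 150 x 360 x 8 mm (long side along its y), on the table; origin under its centre, z up. The canister stands on its middle; its front (-x) looks roughly to the robot. Two dark posts 18 mm thick at x +36, y +-160 mm carry the light bar
- canister (a point): Middle of the bail's pivot line in the fixed, upright, grey round canister (82 mm across, rim 130 mm above the table): on the canister's axis, 102 mm above the table. z up, y along the pivot line, x to the back (axes of the station). The lid's hinge line runs along y at x +46 mm, z +30 mm from this point
- lid (a joint): Opening angle of the round aluminium lid (86 mm across, 10 mm thick), rad: 0 = shut flat on the rim, positive = front edge raised, turning about the +y axis of canister on the hinge line at the back; starts ajar, 0.35 to 0.6. Its stiff hinge stays where it is left; about 2 N down at the front edge shuts it
- lid_edge (a point): Point on the lid's upper face, on its middle line, 7 mm in from the front edge (82 mm from the hinge line in x and 8 mm above it when shut); moves with the lid, the place to press. Shut, it is 140 mm above the table
- saddles (a point): Midway between two sprung steel saddles on the lid, level with their tops: half-round humps that stand 27 mm above the lid's face, 40 mm long in x, at y 27 to 35 mm each side of the middle, so a gap of 54 mm is clear between them. They carry the bail when it is home
- bail (a joint): Angle of the wire bail, rad: 0 = level, pointing to the front (-x); grows as it swings up and back over the lid, about the +y axis of canister. Starts at 0.1 to 0.5, stays where it is left. From about 1.42 it rides up the saddles (some 5 N at the loop); dead centre is 1.62, then it is pulled home to its stop at 1.78. An open lid blocks it
- lightbar: Dark round bar, 22 mm thick, 350 mm long along y, origin at its middle, 235 mm above the table and 36 mm behind the canister's axis. An upright gripper does not fit below it where the bail comes home; one tilted 30 to 45 degrees, its body leaning back to the robot, does
- knob_mid (a point): Bystander: loose black spare knob, 42 mm across, 26 mm high; its centre
- driver_grip (a point): Bystander: black-handled screwdriver lying on the table; middle of its handle
- jar_mid (a point): Bystander: small white screw jar with black cap, 56 mm across, 60 mm high; its centre
- bail_loop (a point): Middle of the thumb loop of the bail, moves with it, 84 mm from the pivot line. The bail is a U of 5 mm steel wire: side arms 64 mm long at y +-48 mm and a cross bar along y, its middle bent out 20 mm into a loop 48 mm wide whose outer bar wears a black sleeve 8.4 mm thick. Closed fingers on the robot's side of the sleeve, their tips 10 to 13 mm past it, can push it up and over

How it is judged:
By the outcome, as a careful person would: the job done as asked, in the order asked, and still so for the second after the job is handed in, with the robot touching nothing.
It also fails if it takes over 45 s, if anything falls off the work surface, if the arm or the gripper's body presses on something with over 40 N, if the wrist force passes 120 N, or if a joint passes its speed limit or range.

ROBOT

A 6-joint arm with a two-finger parallel gripper is mounted at the origin on the work surface. World frame = base frame: x ahead of the robot, y to its left, z up, the work surface at z = 0. Lengths are in m, angles in rad, forces in N, time in s.
With the tool pointing down it reaches from about 0.325 to 0.775 m from the base axis. Payload 9.3 kg.
Tool frame: the origin (TCP) lies midway between the tips of the shut fingers; the grasp point (between the pads) lies 19 mm behind it (env.grip_point_offset is the distance from the TCP to the grasp point, in m); z points along the fingers, y is the direction in which the jaws open and shut (so a half turn about z gives the same grasp; the last joint's range is limited). The gripper opens to 85 mm and grips with 20 to 120 N. Pads are 22 mm wide; open, the fingers measure 114 mm over their backs; the gripper's body (76 mm by 85 mm) begins 54 mm behind the grasp point. The pads swing forward as they close: fully open they stand 13 mm farther back than shut.
Start: joints at [-1.417, 0.259, 0.021, 1.334, 0, 1.418], TCP at [0.166, -0.524, 0.194] pointing down, gripper open.
Joint ranges: [-3.04, 3.04], [-0.91, 1.82], [-1.04, 1.36], [-1.92, 1.95], [-1.52, 1.45], [-3.14, 3.14]. Speed limits (rad/s): [2.22, 2.22, 2.79, 3.14, 3.14, 3.14].

INTERFACE

Orientations are given as a 3x3 rotation matrix whose columns are the frame's x, y, z axes.
In Python, from plant import env gives the robot as it stands.
- The arm moves only by the tool step_arm, never from a script. Its argument "plan" is a list of rows, each a list of 2 entries, a list of its own where there are three numbers: the shift along the tool's x, y, z in m, then the turn about the tool's z in rad. A call has 1 to 20 rows; each row shifts and turns the commanded pose from where the row before left it, along the tool's axes as they then stand; what a row does not reach is not made up. A row lasts 1/8 s, in which the tool goes at most 62.5 mm and 10.7 degrees, less where a joint would pass 70% of its speed; a pose out of reach is approached as far as the arm can. A call is refused whole if a number of a shift passes 0.0625 or a number of a turn 0.188, either way. A call with a gripper value outside its range is refused whole. "gripper" is the opening, from 0 (shut) to 1 (fully open), set as the call begins (left out, the last holds). The fingers move at their own pace and stop on an object; "force" is the grip in N (left out, the last holds). Time passes only in rows, so rows that do not move let the fingers close. It gives the time, the measured TCP pose, the force and the opening at its end, in the units of the state.
- env.read_state(): the state, without advancing time (a new reading comes with each control period).
- env.snapshot(name): name is "side" or "top" or "wrist"; returns a dict with "image" (480x640x3 uint8, blue, green, red), "fx", "fy", "cx", "cy" (pixels), "k1" (the pictures are not rectified: a ray, as slopes to the right and down, at radius r is drawn at 1 + k1 r^2 times it, then the intrinsics apply), "rvec" (rotation vector, rad) and "tvec" (3), from world to camera coordinates, as OpenCV has them. Camera axes: x right, y down, z forward; pixel columns grow to the right and rows downward; lengths in m; the calibration is good to about 2 mm. A picture is of the moment at which its call begins. There is no depth.
- env.sign_off(): hands the job in, once; it reports no verdict.
Trained networks look in the newest picture that a camera, given by its name, has taken for a name from the list of things; names that differ only in an ending like _2 or _b are one class to them, and where a whole thing is asked for, a point or a joint stands for the part that bears it (a point fixed in the world has none). Each returns a list of dicts, best first, with "p" (0 to 1); they miss things now and then, are a little off and sometimes report something else, mostly with a low value. They report only what shows in the picture. A call takes as long as a camera call.
- env.search_frame(camera, target): "pixel" ([column, row] in pixels, amid what is visible of it).
- env.outline_of(camera, target): "pixels" (480x640 bool, what is visible of it) and "pixel" ([column, row] in pixels, amid what is visible of it).
- env.pinpoint(camera, target): "pixel" ([column, row] in pixels: a listed point, or the origin of a listed thing).
The state is a dict: "time": time; "q": joint angles; "dq": joint speeds; "joint_torque": joint torques, N m; "ee_pos": TCP position; "tool_rot": TCP orientation; "contact_force": force on the tool from outside, world axes, zero at the start; "wrist_torque": the same for the moment, N m; "gripper_width": finger opening in m.
Only numpy, scipy, OpenCV 4.12 (cv2) and the standard library are available. Lean on these libraries where they do the work, as an engineer would, in place of code of your own. Each camera call takes 0.05 s, during which the arm holds its last target.

## Working session

There is one attempt and no reset: what is moved stays moved. The work goes in short steps, Python scripts to look and compute and a tool call to move; the robot and the scene stay as the last step left them, time stands still between calls to the robot, and variables do not carry over. Pictures are saved under pics/ and viewed, and the job is handed in when it is done.

Besides the shell and the picture viewer there is one more tool, called after "Call:" in YAML: its name, and indented under it one key for each argument. step_arm: Moves the arm, as the interface text tells. Its arguments: {"type":"object","properties":{"plan":{"type":"array"},"gripper":{"type":"number"},"force":{"type":"number"}},"required":["plan"]}

```bash
ls; mkdir -p pics
python3 - <<'E'
from plant import env
import cv2,numpy as np
s=env.read_state()
print(s)
for c in ["side","top","wrist"]:
    d=env.snapshot(c); cv2.imwrite(f"pics/{c}0.png",d["image"])
    print(c,{k:np.round(v,4).tolist() for k,v in d.items() if k!="image"})
    for t in ["canister","lid_edge","saddles","bail_loop","station","lightbar","knob_mid","driver_grip","jar_mid"]:
        r=env.pinpoint(c,t)
        print(t,[(np.round(x["pixel"],1).tolist(),round(x["p"],2)) for x in r[:2]])
E
```

```text
pics
{'time': 0.0, 'q': array([-1.41660867e+00,  2.59208766e-01,  2.07656439e-02,  1.33370367e+00,
        1.06679881e-05,  1.41819237e+00]), 'dq': array([ 1.12918307e-03,  5.14952636e-04,  1.21618820e-03, -5.88793979e-05,
       -2.28133345e-03,  9.05495938e-06]), 'joint_torque': array([-1.65300506e-03, -5.55650711e+01,  3.44519627e+01,  1.37555937e-02,
       -1.53778919e-04,  8.27906149e-06]), 'ee_pos': array([ 0.16604695, -0.52399321,  0.19385873]), 'tool_rot': array([[ 9.53307436e-01,  3.02001480e-01, -1.96858891e-04],
       [ 3.02001467e-01, -9.53306524e-01,  1.33607815e-03],
       [ 2.15830715e-04, -1.33314491e-03, -9.99999088e-01]]), 'contact_force': array([-0.47878944, -0.59208437, -0.11931406]), 'wrist_torque': array([ 0.03974818,  0.01290173, -0.00101682]), 'gripper_width': 0.08522250622174787}
side {'fx': 443.5392, 'fy': 443.5392, 'cx': 324.783, 'cy': 239.0333, 'k1': -0.0749, 'rvec': [2.2982, -0.9461, 0.322], 'tvec': [-0.4481, 0.4385, 0.6767]}
canister [([396.7, 284.8], 0.73)]
lid_edge [([395.2, 267.6], 0.85)]
saddles [([409.3, 246.8], 0.53), ([539.6, 381.6], 0.45)]
bai
[... 270 characters left out ...]
16.7762, 'cy': 231.98, 'k1': -0.0097, 'rvec': [2.1158, -2.1211, 0.1829], 'tvec': [0.0325, 0.6425, 1.2161]}
canister [([395.6, 215.2], 0.61)]
lid_edge [([400.1, 215.8], 0.64)]
saddles [([396.5, 196.7], 0.73)]
bail_loop [([405.2, 250.9], 0.65), ([392.6, 215.7], 0.36)]
station [([390.5, 223.3], 0.97)]
lightbar [([401.8, 185.7], 0.97)]
knob_mid [([301.1, 258.4], 0.7)]
driver_grip [([511.6, 251.7], 0.96)]
jar_mid [([509.6, 192.2], 0.59)]
wrist {'fx': 356.3097, 'fy': 356.3097, 'cx': 321.0455, 'cy': 238.5272, 'k1': -0.0451, 'rvec': [-2.326, 1.702, 0.2653], 'tvec': [-0.5498, -0.0405, 0.3804]}
canister []
lid_edge []
saddles []
bail_loop []
station []
lightbar []
knob_mid []
driver_grip []
jar_mid []
```

View pics/side0.png

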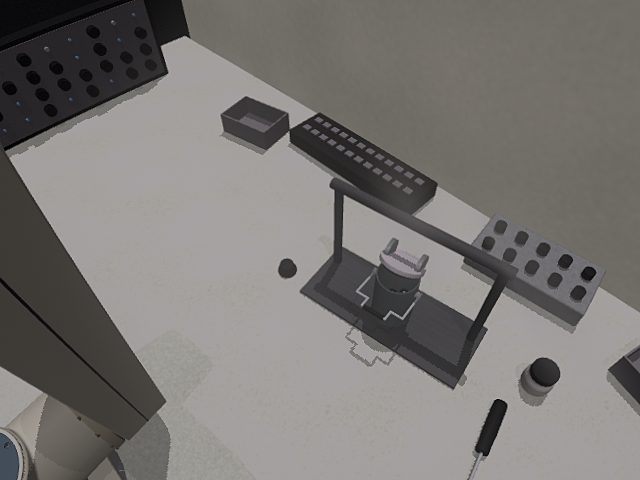

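View pics/top0.png

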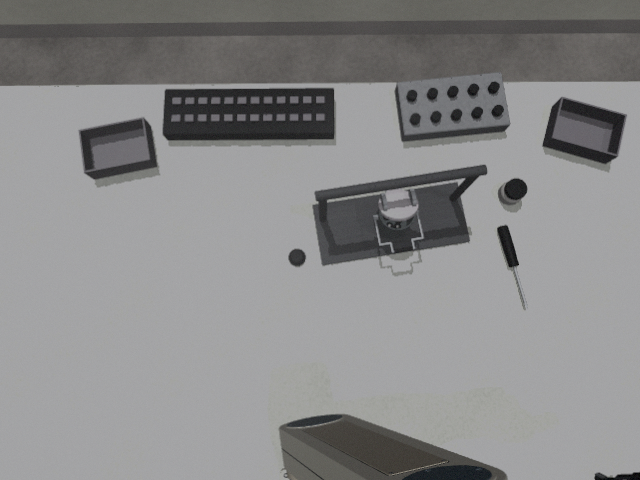

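```bash
cat > h.py <<'E'
import cv2,numpy as np
from scipy.optimize import least_squares
def proj(d,P):
    P=np.atleast_2d(P).astype(float)
    K=np.array([[d["fx"],0,d["cx"]],[0,d["fy"],d["cy"]],[0,0,1]])
    # note r^2 model same as opencv k1
    return cv2.projectPoints(P,np.array(d["rvec"],float),np.array(d["tvec"],float),K,np.array([d["k1"],0,0,0,0],float))[0].reshape(-1,2)
def tri(ds,px):
    f=lambda X:np.concatenate([proj(d,X)[0]-p for d,p in zip(ds,px)])
    r=least_squares(f,[0.5,-0.1,0.1]); return r.x,np.abs(r.fun).max()
E
python3 - <<'E'
from plant import env
from h import *
names=["canister","lid_edge","saddles","bail_loop","station","lightbar","knob_mid","driver_grip","jar_mid"]
D={c:env.snapshot(c) for c in ["side","top"]}
px={c:{t:np.array(env.pinpoint(c,t)[0]["pixel"]) for t in names if env.pinpoint(c,t)} for c in D}
for t in names:
    if t in px["side"] and t in px["top"]:
        X,e=tri([D["side"],D["top"]],[px["side"][t],px["top"][t]]); print(t,X.round(4),round(e,1))
E
```

```text
canister [ 0.67   -0.1469  0.1019] 1.3
lid_edge [ 0.6504 -0.1502  0.191 ] 0.8
saddles [ 0.7006 -0.1435  0.1879] 2.4
bail_loop [ 0.5961 -0.1584  0.1128] 1.1
station [ 0.6792 -0.1417 -0.003 ] 0.7
lightbar [ 0.7045 -0.1394  0.2409] 0.0
knob_mid [0.5915 0.0771 0.0267] 2.5
driver_grip [ 0.6019 -0.422   0.0215] 1.3
jar_mid [ 1.0768 -0.4035 -0.7054] 39.3
```

```bash
cat >> h.py <<'E'
def model(p):
    x,y,yaw,lid,bail=p
    c,s=np.cos(yaw),np.sin(yaw); R=np.array([[c,-s,0],[s,c,0],[0,0,1]])
    O=np.array([x,y,0.102])
    def W(l): return O+R@np.array(l)
    # lid rotates about +y by angle (front edge raised): point rel hinge (-.082,0,.008)
    def L(v):
        c,s=np.cos(lid),np.sin(lid); v=np.array(v,float)
        return W([.046+c*v[0]+s*v[2],v[1],.03-s*v[0]+c*v[2]])
    d={"canister":W([0,0,0]),"lid_edge":L([-.082,0,.008]),"saddles":L([-.046,0,.035]),
       "bail_loop":W([-.084*np.cos(bail),0,.084*np.sin(bail)]),"station":W([0,0,-.102]),"lightbar":W([.036,0,.133]),
       "barL":W([.036,.175,.133]),"barR":W([.036,-.175,.133])}
    for i,(a,b) in enumerate([(-1,1),(-1,-1)]): d["c%d"%i]=W([a*.075,b*.18,-.094])
    return d,R
E
python3 - <<'E'
from plant import env
from h import *
names=["canister","lid_edge","saddles","bail_loop","station","lightbar"]
D={c:env.snapshot(c) for c in ["side","top"]}
ob=[]
for c in D:
    for t in names:
        r=env.pinpoint(c,t)
        if r: ob.append((c,t,np.array(r[0]["pixel"])))
    m=env.outline_of(c,"lightbar")
    if m:
        ys,xs=np.nonzero(m[0]["pixels"]); P=np.c_[xs,ys].astype(float); 
        print(c,"bar x range",P[P[:,0]<np.percentile(xs,1.5)].mean(0),P[P[:,0]>np.percentile(xs,98.5)].mean(0))
# hand reads from the picture: bar ends, front base plate corners
man=[("top","barL",(317,196)),("top","barR",(486,170)),("top","c0",(319,262)),("top","c1",(469,236)),
("side","c0",(301,291)),("side","c1",(456,387))]
ob+=[(c,t,np.array(p,float)) for c,t,p in man]
def f(p):
    d,_=model(p); return np.concatenate([proj(D[c],d[t])[0]-q for c,t,q in ob])
r=least_squares(f,[.67,-.147,0,.4,.3],loss="soft_l1",f_scale=2)
print(r.x.round(4)); e=f(r.x).reshape(-1,2)
for o,v in zip(ob,e): print(o[0],o[1],v.round(1))
d,R=model(r.x)
for k in d: print(k,d[k].round(4))
for c in D:
    im=D[c]["image"].copy()
    for k in d:
        u=proj(D[c],d[k])[0]; cv2.drawMarker(im,tuple(int(round(v)) for v in u),(0,0,255),cv2.MARKER_CROSS,7,1)
    x0,y0=(300,150) if c=="top" else (280,170)
    cv2.imwrite(f"pics/{c}1.png",cv2.resize(im[y0:y0+150 if c=="top" else y0+230,x0:x0+200 if c=="top" else x0+260],None,fx=3 if c=="side" else 4,fy=3 if c=="side" else 4)[:600])
E
```

```text
side bar x range [330.51162791 184.20930233] [515.15151515 270.81818182]
top bar x range [316.125 194.625] [485.44444444 170.5       ]
[ 0.6755 -0.1461  0.1558  0.5527  0.1156]
side canister [ 0.8 -1.3]
side lid_edge [1.7 0.6]
side saddles [-2.9  0.9]
side bail_loop [ 0.3 -0.1]
side station [-1.7  1.3]
side lightbar [ 2.5 -0.5]
top canister [ 0.9 -2. ]
top lid_edge [-1.5 -0.4]
top saddles [ 0. -2.]
top bail_loop [1.2 1. ]
top station [0.1 0.1]
top lightbar [-1.6 -5.8]
top barL [-2.1 -0.2]
top barR [-0.6 -1. ]
top c0 [2.6 2.5]
top c1 [1.1 4.8]
side c0 [-1.7 -0.6]
side c1 [-1.2  2. ]
canister [ 0.6755 -0.1461  0.102 ]
lid_edge [ 0.6561 -0.1491  0.1819]
saddles [ 0.7004 -0.1422  0.1859]
bail_loop [ 0.5931 -0.159   0.1117]
station [ 0.6755 -0.1461  0.    ]
lightbar [ 0.7111 -0.1405  0.235 ]
barL [0.6839 0.0324 0.235 ]
barR [ 0.7382 -0.3134  0.235 ]
c0 [0.5735 0.0201 0.008 ]
c1 [ 0.6293 -0.3355  0.008 ]
```

View pics/side1.png

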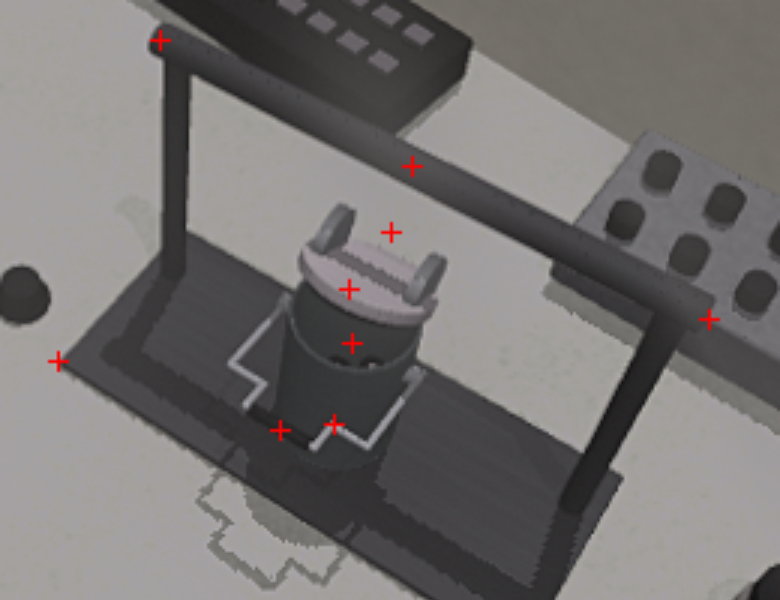

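View pics/top1.png

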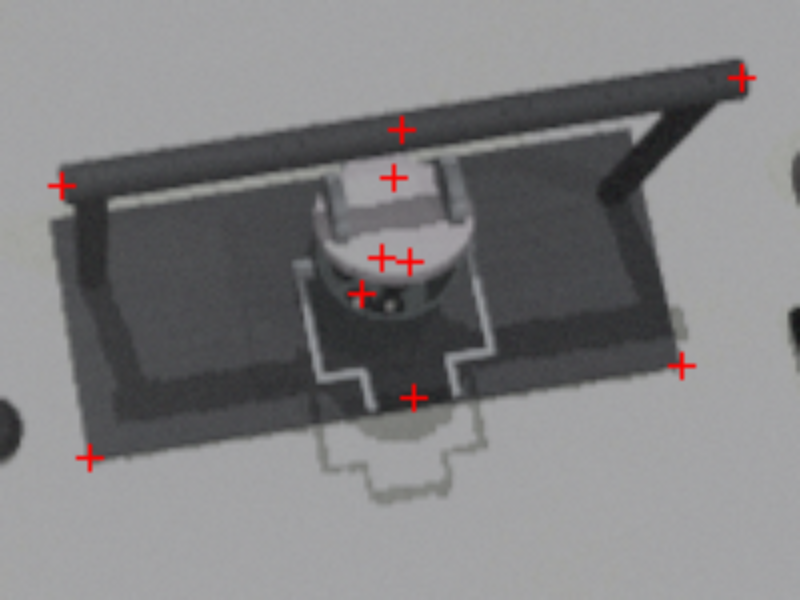

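Run:
```python
from plant import env
from h import *
d=env.snapshot("wrist"); s=env.read_state()
R=cv2.Rodrigues(np.array(d["rvec"],float))[0]; C=-R.T@d["tvec"]
T=s["tool_rot"]
print("cam in tool",T.T@(C-s["ee_pos"]),"axes(tool) cols x,y,z\n",(T.T@R.T).round(3))
cv2.imwrite("pics/w0.png",d["image"])
# needed travel to view point
th=.156
Rt=np.array([[np.cos(th),np.sin(th),0],[np.sin(th),-np.cos(th),0],[0,0,-1]])
for p in ([.56,-.165,.30],[.640,-.1517,.25]): print(p,Rt.T@(np.array(p)-s["ee_pos"]))
```

```text
cam in tool [ 0.07686305  0.00024933 -0.17966297] axes(tool) cols x,y,z
 [[ 0.    -0.953 -0.303]
 [ 1.     0.001 -0.001]
 [ 0.001 -0.303  0.953]]
[0.56, -0.165, 0.3] [ 0.44494737 -0.29376219 -0.10552565]
[0.64, -0.1517, 0.25] [ 0.5260423  -0.29447124 -0.05552565]
```

View pics/wrist0.png

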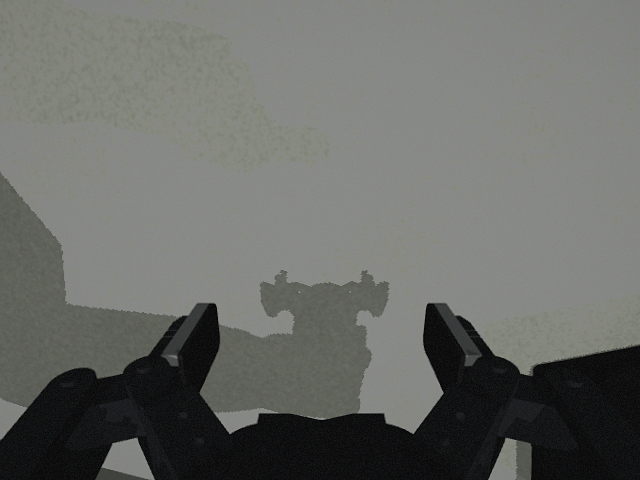

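Call:
step_arm:
  plan:
    - [[0, 0, -0.02], -0.186]
    - [[0, 0, -0.02], -0.186]
    - [[0, 0, -0.02], -0.186]
    - [[0, 0, -0.02], -0.186]
    - [[0, 0, -0.02], -0.186]
    - [[0, 0, -0.005], -0.186]
    - [[0, 0, 0], -0.186]
    - [[0, 0, 0], -0.186]
    - [[0, 0, 0], -0.186]
    - [[0, 0, 0], -0.186]
    - [[0, 0, 0], -0.186]
    - [[0, 0, 0], -0.186]
    - [[0, 0, 0], -0.186]
    - [[0, 0, 0], -0.186]
    - [[0, 0, 0], -0.186]
    - [[0, 0, 0], -0.186]
    - [[0, 0, 0], -0.015]
  gripper: 0

```text
time: 6.38
ee_pos: [0.1661, -0.5243, 0.2995]
tool_rot: [[-0.988, -0.155, 0.0], [-0.155, 0.988, 0.0], [-0.0, 0.0, -1.0]]
contact_force: [-0.3, -0.1, 0.7]
gripper_width: -0.0002
```

Call:
step_arm:
  plan:
    - [[-0.02, 0.013, 0], 0]
    - [[-0.04, 0.026, 0], 0]
    - [[-0.04, 0.026, 0], 0]
    - [[-0.04, 0.026, 0], 0]
    - [[-0.04, 0.026, 0], 0]
    - [[-0.04, 0.026, 0], 0]
    - [[-0.04, 0.026, 0], 0]
    - [[-0.04, 0.026, 0], 0]
    - [[-0.04, 0.026, 0], 0]
    - [[-0.04, 0.026, 0], 0]
    - [[-0.04, 0.026, 0], 0]
    - [[-0.025, 0.021, 0], 0]

```text
time: 7.88
ee_pos: [0.5613, -0.1632, 0.2991]
tool_rot: [[-0.988, -0.152, -0.0], [-0.152, 0.988, 0.0], [0.0, 0.0, -1.0]]
contact_force: [-0.3, -0.1, -0.3]
gripper_width: -0.0001
```

Run:
```python
from plant import env
from h import *
d=env.snapshot("wrist"); s=env.read_state()
print(s["ee_pos"],s["q"].round(2),s["time"])
md,_=model([ 0.6755,-0.1461,0.1558,0.5527,0.1156])
im=d["image"].copy()
for t in ["canister","lid_edge","saddles","bail_loop","lightbar"]:
    r=env.pinpoint("wrist",t)
    print(t,[(np.round(x["pixel"],1).tolist(),round(x["p"],2)) for x in r[:2]],proj(d,md[t])[0].round(1))
for k in md:
    u=proj(d,md[k])[0]; cv2.drawMarker(im,tuple(int(round(v)) for v in u),(0,0,255),cv2.MARKER_CROSS,9,1)
cv2.imwrite("pics/w1.png",im)
```

```text
[ 0.56274186 -0.16084889  0.29875293] [-0.42  0.32  0.37  1.62  0.   -0.58] 7.925
canister [([320.1, 299.4], 0.7)] [320.4 298.5]
lid_edge [] [320.3 318.9]
saddles [] [320.4 361.5]
bail_loop [([323.6, 230.7], 0.85)] [320.1 232.8]
lightbar [([323.9, 406.1], 0.92)] [320.5 407.9]
```

View pics/w1.png

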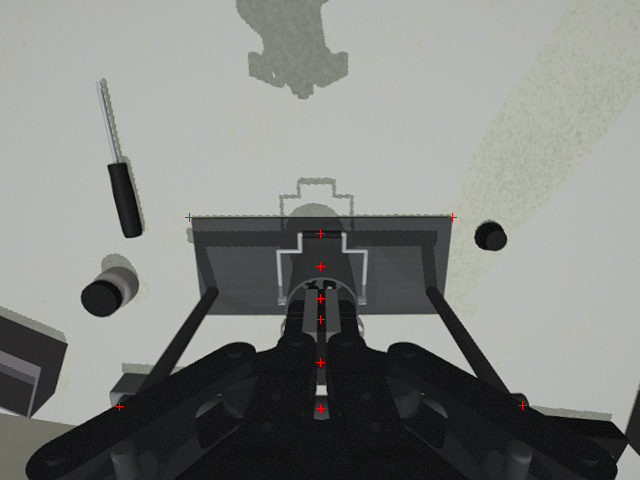

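Call:
step_arm:
  plan:
    - [[-0.027, -0.001, 0], 0]
    - [[-0.027, -0.001, 0], 0]
    - [[-0.027, -0.001, 0], 0]
    - [[0, 0, 0.03], 0]
    - [[0, 0, 0.03], 0]
    - [[0, 0, 0.03], 0]
    - [[0, 0, 0], 0]
    - [[0, 0, 0], 0]
  force: 40

```text
time: 9.18
ee_pos: [0.6405, -0.1559, 0.2111]
tool_rot: [[-0.988, -0.154, 0.002], [-0.154, 0.988, -0.001], [-0.001, -0.001, -1.0]]
contact_force: [1.1, 0.4, 0.4]
gripper_width: 0.0001
```

Call:
step_arm:
  plan:
    - [[-0.003, 0.004, 0.01], 0]
    - [[0, 0, 0.01], 0]
    - [[0, 0, 0.01], 0]
    - [[0, 0, 0.01], 0]
    - [[0, 0, 0.01], 0]
    - [[0, 0, 0.01], 0]
    - [[0, 0, 0.008], 0]
    - [[0, 0, 0.003], 0]
    - [[0, 0, 0.001], 0]
    - [[0, 0, 0], 0]
    - [[0, 0, 0], 0]

```text
time: 10.55
ee_pos: [0.643, -0.1507, 0.1377]
tool_rot: [[-0.988, -0.156, 0.001], [-0.156, 0.988, -0.0], [-0.0, -0.0, -1.0]]
contact_force: [-0.1, -0.4, -1.0]
gripper_width: 0.0001
```

Call:
step_arm:
  plan:
    - [[0, 0, 0.001], 0]
    - [[0, 0, 0.001], 0]
    - [[0, 0, 0], 0]

```text
time: 10.92
ee_pos: [0.6427, -0.1506, 0.1354]
tool_rot: [[-0.988, -0.156, -0.0], [-0.156, 0.988, 0.0], [0.0, 0.0, -1.0]]
contact_force: [0.2, -0.4, 0.9]
gripper_width: -0.0002
```

Run:
```python
from plant import env
from h import *
md,_=model([ 0.6755,-0.1461,0.1558,0.0,0.1156])
for c in ["wrist","side"]:
    d=env.snapshot(c); im=d["image"]
    if c=="side":
        im=cv2.resize(im[170:370,280:545],None,fx=3,fy=3)
    cv2.imwrite(f"pics/{c}2.png",im)
```

```text
(no output)
```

View pics/side2.png

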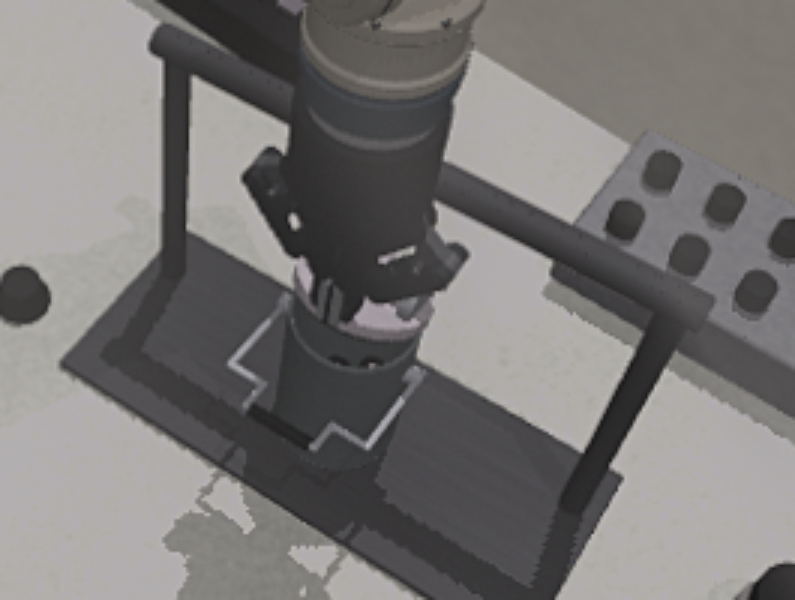

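View pics/wrist2.png

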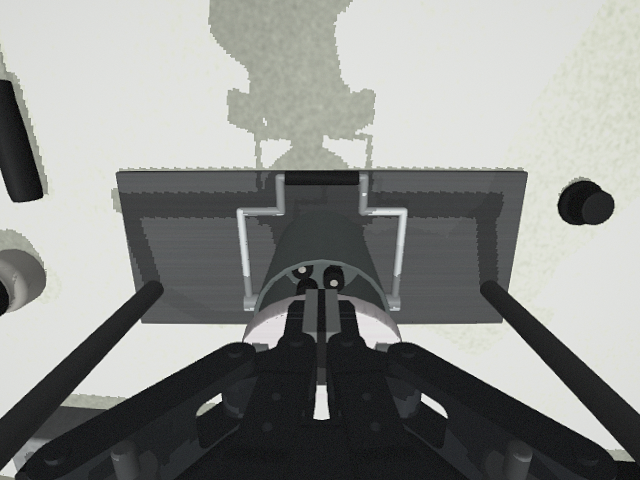

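Call:
step_arm:
  plan:
    - [[0, 0, -0.025], 0]
    - [[0, 0, -0.03], 0]
    - [[0, 0, -0.03], 0]
    - [[0, 0, 0], 0]
    - [[-0.009, 0, 0], 0]
    - [[-0.008, 0, 0], 0]
    - [[0, 0, 0], 0]

```text
time: 11.9
ee_pos: [0.66, -0.1477, 0.2191]
tool_rot: [[-0.988, -0.156, -0.002], [-0.156, 0.988, 0.001], [0.002, 0.001, -1.0]]
contact_force: [-0.4, -0.0, -0.1]
gripper_width: -0.0001
```

Call:
step_arm:
  plan:
    - [[0, 0, 0.015], 0]
    - [[0, 0, 0.015], 0]
    - [[0.001, 0, 0.006], 0]
    - [[0.002, 0, 0.006], 0]
    - [[0.003, 0, 0.006], 0]
    - [[0.003, 0, 0.006], 0]
    - [[0.003, 0, 0.006], 0]
    - [[0.002, 0, 0.006], 0]
    - [[0.002, 0, 0.006], 0]
    - [[0.001, 0, 0.005], 0]
    - [[0, 0, 0.003], 0]
    - [[0, 0, 0], 0]

```text
time: 13.4
ee_pos: [0.6427, -0.1506, 0.1403]
tool_rot: [[-0.988, -0.156, -0.0], [-0.156, 0.988, 0.0], [0.0, 0.0, -1.0]]
contact_force: [-0.4, -1.0, 0.2]
gripper_width: 0.0001
```

Call:
step_arm:
  plan:
    - [[0, 0, 0.001], 0]
    - [[0, 0, 0.001], 0]
    - [[0, 0, 0.001], 0]
    - [[0, 0, 0], 0]

```text
time: 13.9
ee_pos: [0.6427, -0.1506, 0.1374]
tool_rot: [[-0.988, -0.156, -0.0], [-0.156, 0.988, 0.0], [0.0, 0.0, -1.0]]
contact_force: [0.5, 0.7, 0.6]
gripper_width: -0.0
```

Run:
```python
from plant import env
from h import *
print(env.read_state()["contact_force"])
d=env.snapshot("wrist")
cv2.imwrite("pics/wrist3.png",d["image"])
```

```text
[0.5051724  0.69231445 0.57942216]
```

View pics/wrist3.png

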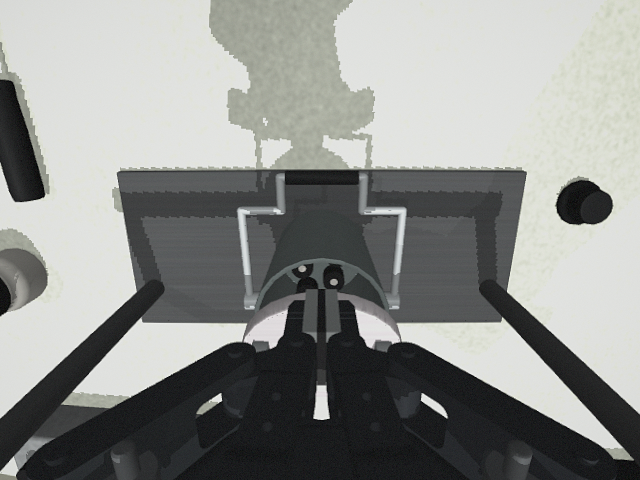

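```bash
cat >> h.py <<'E'
def draw(im,d,p,tcp=None):
    import math
    x,y,yaw,lid,bail=p
    c,s=np.cos(yaw),np.sin(yaw); R=np.array([[c,-s,0],[s,c,0],[0,0,1]]); O=np.array([x,y,.102])
    def pl(pts,col):
        cv2.polylines(im,[np.round(proj(d,(R@np.array(pts).T).T+O)).astype(int).reshape(-1,1,2)],False,col,1)
    a=np.linspace(0,2*np.pi,60)
    pl(np.c_[.041*np.cos(a),.041*np.sin(a),0*a+.028],(0,255,0))
    def L(v):
        c,s=np.cos(lid),np.sin(lid); return np.c_[.046+c*v[:,0]+s*v[:,2],v[:,1],.03-s*v[:,0]+c*v[:,2]]
    pl(L(np.c_[-.046+.043*np.cos(a),.043*np.sin(a),0*a+.008]),(0,0,255))
    pl(L(np.c_[-.046+.043*np.cos(a),.043*np.sin(a),0*a-.002]),(255,0,255))
    b=np.array([[0,.048],[.064,.048],[.064,.024],[.084,.024],[.084,-.024],[.064,-.024],[.064,-.048],[0,-.048]])
    pl(np.c_[-b[:,0]*np.cos(bail),b[:,1],b[:,0]*np.sin(bail)],(255,255,0))
    if tcp is not None:
        u=proj(d,tcp)[0]; cv2.drawMarker(im,tuple(int(round(v)) for v in u),(0,255,255),cv2.MARKER_CROSS,9,1)
E
python3 - <<'E'
from plant import env
from h import *
p=[ 0.6755,-0.1461,0.1558,0.55,0.1156]
tcp=env.read_state()["ee_pos"]
for c in ["wrist","side"]:
    d=env.snapshot(c); im=cv2.resize(d["image"],None,fx=3,fy=3,interpolation=cv2.INTER_LINEAR)
    e=dict(d); e["fx"]*=3;e["fy"]*=3;e["cx"]*=3;e["cy"]*=3
    draw(im,e,p,tcp)
    x0,y0=(200,150) if c=="wrist" else (320,200)
    cv2.imwrite(f"pics/{c}4.png",im[y0*3:y0*3+600,x0*3:x0*3+(720 if c=="wrist" else 480)])
E
```

```text
(no output)
```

View pics/wrist4.png

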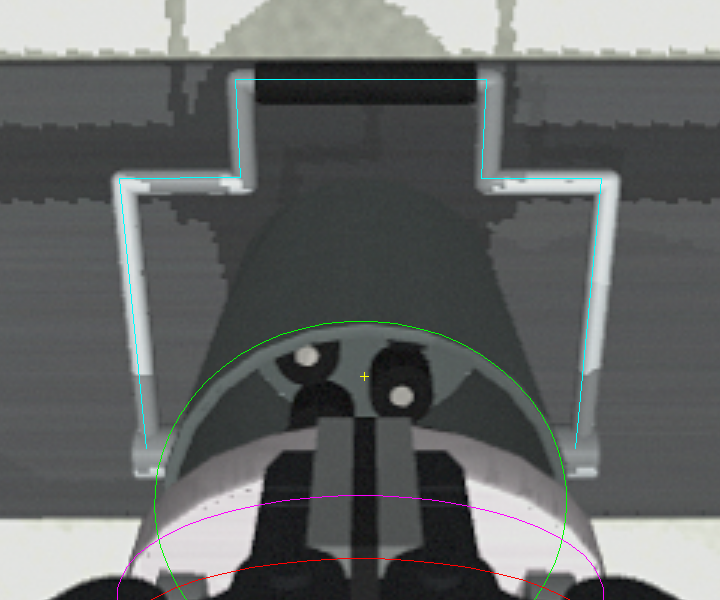

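View pics/side4.png

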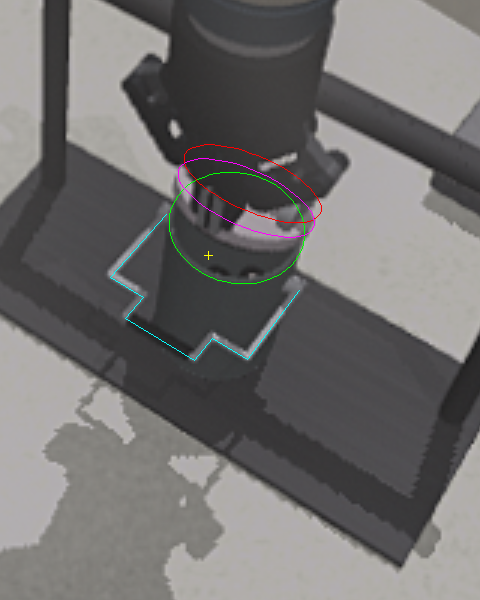

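Run:
```python
from plant import env
from h import *
s=env.read_state();T=s["tool_rot"]
for c in ["wrist","side"]:
    d=env.snapshot(c); im=cv2.resize(d["image"],None,fx=3,fy=3,interpolation=cv2.INTER_LINEAR)
    for h in [0,.01,.02,.03]:
        for x in (-.011,0,.011): print(c,h,x,proj(d,s["ee_pos"]+T@np.array([x,0,-h]))[0].round(1), end=" ")
        print()
    e=dict(d); e["fx"]*=3;e["fy"]*=3;e["cx"]*=3;e["cy"]*=3
    for lid in (.05,.15,.25,.35):
        im2=im.copy(); 
        if lid in(.15,.25) : 
            draw(im2,e,[ 0.6755,-0.1461,0.1558,lid,0.1156]); x0,y0=(200,150) if c=="wrist" else (340,220)
            w=390 
            cv2.imwrite(f"pics/{c}5_{lid}.png",im2[y0*3:y0*3+500,x0*3:x0*3+(720 if c=="wrist" else 400)])
a=[cv2.imread(f"pics/side5_{l}.png") for l in (.15,.25)]
cv2.imwrite("pics/s5.png",np.hstack(a))
```

```text
wrist 0 -0.011 [321.2 293.4] wrist 0 0 [321.2 275.2] wrist 0 0.011 [321.2 256.4] 
wrist 0.01 -0.011 [321.2 301.9] wrist 0.01 0 [321.3 282.9] wrist 0.01 0.011 [321.3 263.2] 
wrist 0.02 -0.011 [321.3 311.2] wrist 0.02 0 [321.3 291.4] wrist 0.02 0.011 [321.3 270.9] 
wrist 0.03 -0.011 [321.3 321.6] wrist 0.03 0 [321.3 300.9] wrist 0.03 0.011 [321.4 279.4] 
side 0 -0.011 [392.6 281. ] side 0 0 [389.4 285.2] side 0 0.011 [386.1 289.4] 
side 0.01 -0.011 [393.2 277.8] side 0.01 0 [390. 282.] side 0.01 0.011 [386.7 286.3] 
side 0.02 -0.011 [393.9 274.6] side 0.02 0 [390.6 278.8] side 0.02 0.011 [387.3 283.1] 
side 0.03 -0.011 [394.5 271.3] side 0.03 0 [391.2 275.5] side 0.03 0.011 [387.8 279.8]
```

View pics/s5.png

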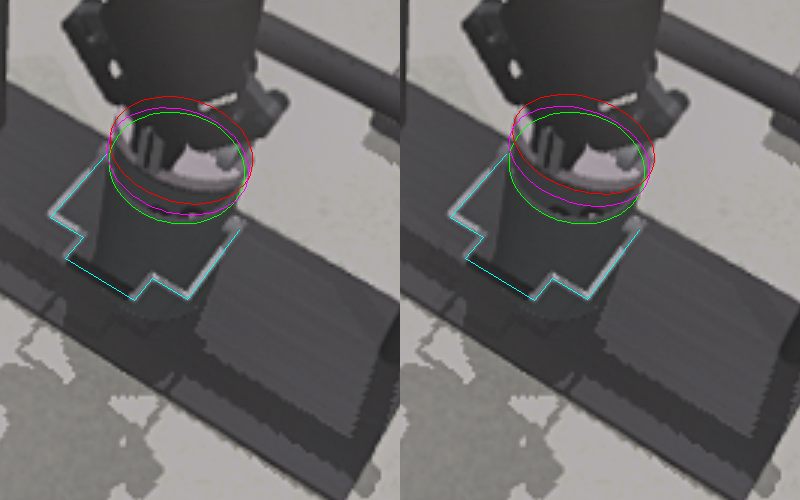

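View pics/wrist5_0.15.png

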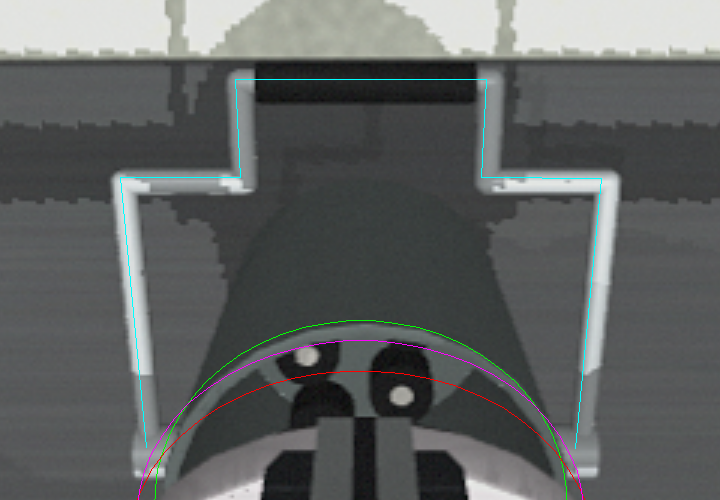

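Call:
step_arm:
  plan:
    - [[0.001, 0, 0.004], 0]
    - [[0.001, 0, 0.004], 0]
    - [[0.001, 0, 0.004], 0]
    - [[0.001, 0, 0.004], 0]
    - [[0, 0, 0.003], 0]
    - [[0, 0, 0], 0]

```text
time: 14.9
ee_pos: [0.6388, -0.1512, 0.1181]
tool_rot: [[-0.988, -0.156, -0.0], [-0.156, 0.988, 0.0], [0.0, 0.0, -1.0]]
contact_force: [-0.2, -0.1, 0.7]
gripper_width: -0.0003
```

Run:
```python
from plant import env
from h import *
s=env.read_state();print(env.grip_point_offset,s["contact_force"],s["ee_pos"],s["time"])
d=env.snapshot("wrist")
im=cv2.resize(d["image"],None,fx=3,fy=3,interpolation=cv2.INTER_LINEAR)
e=dict(d); e["fx"]*=3;e["fy"]*=3;e["cx"]*=3;e["cy"]*=3
draw(im,e,[ 0.6755,-0.1461,0.1558,0.15,0.1156],s["ee_pos"]); x0,y0=(200,150)
cv2.imwrite("pics/wrist6.png",im[y0*3:y0*3+600,x0*3:x0*3+720])
```

```text
0.0187 [-0.21221939 -0.07718195  0.6836721 ] [ 0.63875619 -0.15117636  0.11814738] 14.9
```

View pics/wrist6.png

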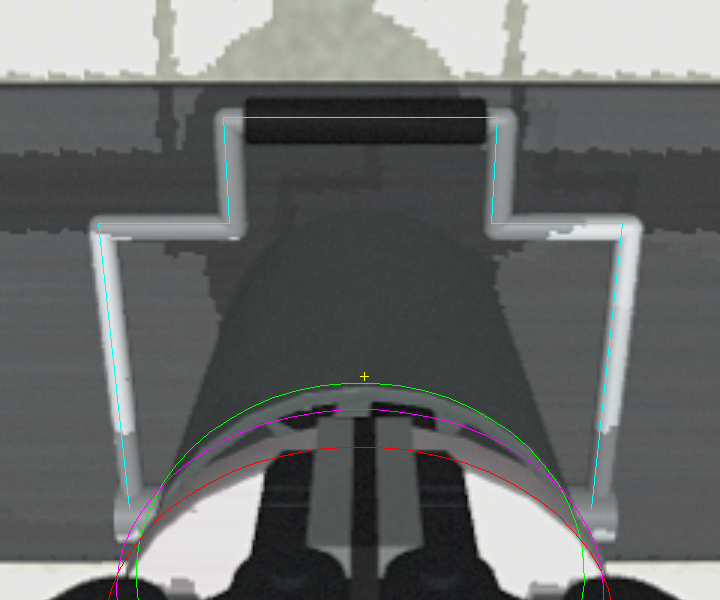

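Call:
step_arm:
  plan:
    - [[0, 0, 0.003], 0]
    - [[0, 0, 0.003], 0]
    - [[0, 0, 0.003], 0]
    - [[0, 0, 0.002], 0]
    - [[0, 0, 0], 0]

```text
time: 15.58
ee_pos: [0.6388, -0.1512, 0.1072]
tool_rot: [[-0.988, -0.156, -0.0], [-0.156, 0.988, 0.0], [0.0, 0.0, -1.0]]
contact_force: [-0.3, 0.5, -0.8]
gripper_width: 0.0001
```

Call:
step_arm:
  plan:
    - [[0, 0, 0.0015], 0]
    - [[0, 0, 0.0015], 0]
    - [[0, 0, 0], 0]

```text
time: 15.95
ee_pos: [0.6388, -0.1512, 0.1044]
tool_rot: [[-0.988, -0.156, -0.0], [-0.156, 0.988, 0.0], [0.0, 0.0, -1.0]]
contact_force: [-0.5, -0.2, 0.0]
gripper_width: -0.0001
```

Run:
```python
from plant import env
from h import *
s=env.read_state();print(s["contact_force"],s["ee_pos"],s["time"])
d=env.snapshot("wrist")
im=cv2.resize(d["image"],None,fx=3,fy=3,interpolation=cv2.INTER_LINEAR)
e=dict(d); e["fx"]*=3;e["fy"]*=3;e["cx"]*=3;e["cy"]*=3
draw(im,e,[ 0.6755,-0.1461,0.1558,0.0,0.1156],s["ee_pos"]); x0,y0=(200,150)
cv2.imwrite("pics/wrist7.png",im[y0*3:y0*3+600,x0*3:x0*3+720])
```

```text
[-0.48321558 -0.22262463  0.0088047 ] [ 0.63881903 -0.15121933  0.10435458] 15.95
```

View pics/wrist7.png

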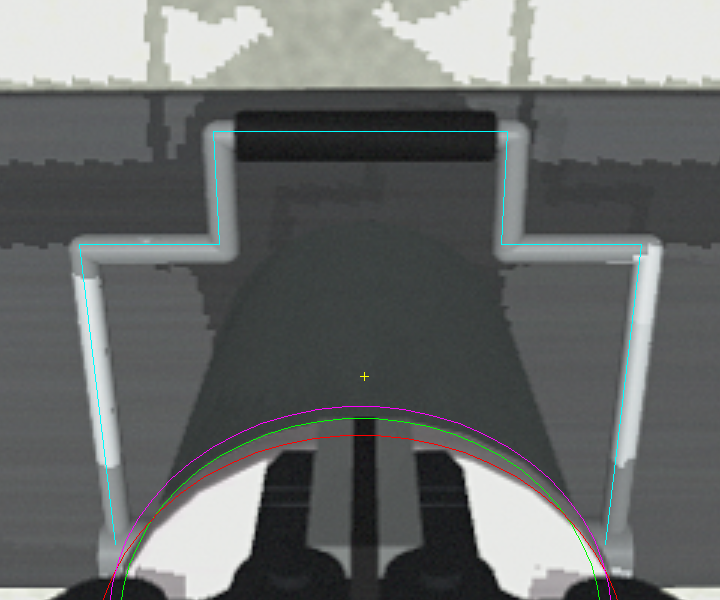

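Call:
step_arm:
  plan:
    - [[0, 0, 0.0015], 0]
    - [[0, 0, 0.0015], 0]
    - [[0, 0, 0.001], 0]
    - [[0, 0, 0], 0]

```text
time: 16.5
ee_pos: [0.6391, -0.1514, 0.103]
tool_rot: [[-0.988, -0.156, 0.003], [-0.156, 0.988, -0.001], [-0.002, -0.002, -1.0]]
contact_force: [-5.6, 2.4, 18.4]
gripper_width: -0.0
```

Call:
step_arm:
  plan:
    - [[0, 0, -0.004], 0]
    - [[0, 0, -0.02], 0]
    - [[0, 0, -0.05], 0]
    - [[0.03, 0, -0.05], 0]
    - [[0.05, 0, -0.03], 0]
    - [[0, 0, 0], 0]

```text
time: 17.25
ee_pos: [0.5586, -0.1643, 0.2581]
tool_rot: [[-0.988, -0.154, 0.005], [-0.154, 0.988, -0.002], [-0.004, -0.003, -1.0]]
contact_force: [0.7, 0.4, -0.1]
gripper_width: -0.0001
```

Run:
```python
from plant import env
from h import *
s=env.read_state();print(s["contact_force"],s["ee_pos"],s["time"])
for c in ["wrist","side"]:
    d=env.snapshot(c)
    im=cv2.resize(d["image"],None,fx=3,fy=3,interpolation=cv2.INTER_LINEAR)
    e=dict(d); e["fx"]*=3;e["fy"]*=3;e["cx"]*=3;e["cy"]*=3
    draw(im,e,[ 0.6755,-0.1461,0.1558,0.0,0.1156],s["ee_pos"])
    x0,y0=(200,200) if c=="wrist" else (340,190)
    cv2.imwrite(f"pics/{c}8.png",im[y0*3:y0*3+600,x0*3:x0*3+600])
```

```text
[ 0.67072279  0.42779075 -0.10734166] [ 0.55855564 -0.16429819  0.2581441 ] 17.25
```

View pics/wrist8.png

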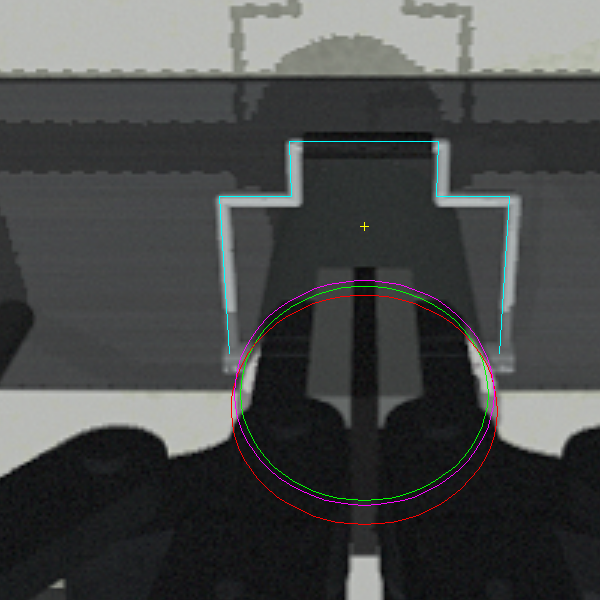

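View pics/side8.png

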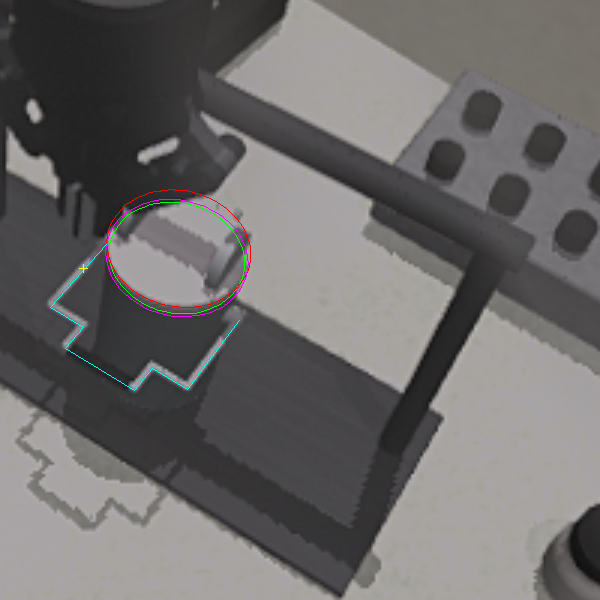

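Run:
```python
from plant import env
from h import *
s=env.read_state();T=s["tool_rot"]
d=env.snapshot("side")
k=5
im=cv2.resize(d["image"],None,fx=k,fy=k,interpolation=cv2.INTER_CUBIC)
for i,h in enumerate([0,.036,.055,.073,.109,.15]):
    for y in ((0,) if h<.04 else (-.0425,0,.0425)):
        u=proj(d,s["ee_pos"]+T@np.array([0.011 if h<.06 else .038,y,-h]))[0]*k
        cv2.drawMarker(im,tuple(int(round(v)) for v in u),[(0,255,255),(0,255,0),(255,0,0),(0,0,255),(255,0,255),(255,255,0)][i],cv2.MARKER_CROSS,12,2)
im=cv2.convertScaleAbs(im,alpha=1.8,beta=10)
u=proj(d,s["ee_pos"])[0]*k
x0,y0=int(u[0]-350),int(u[1]-480)
cv2.imwrite("pics/side9.png",im[max(0,y0):y0+580,x0:x0+700])
```

```text
(no output)
```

View pics/side9.png

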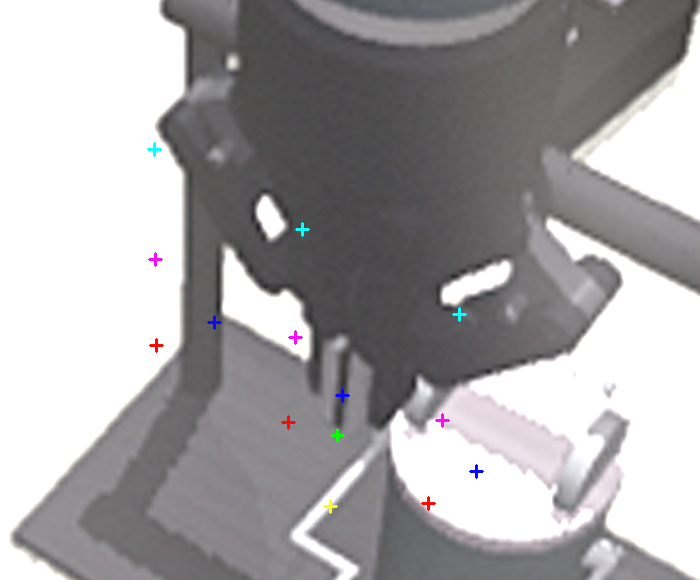

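Call:
step_arm:
  plan:
    - [[-0.018, 0, 0], 0]
    - [[-0.017, 0, 0], 0]
    - [[0, 0, 0], 0.1745]
    - [[0, 0, 0], 0.1745]
    - [[0, 0, 0], 0.1745]
    - [[0, 0, 0], 0.1745]
    - [[0, 0, 0], 0.1745]
    - [[0, 0, 0], 0.1745]
    - [[0, 0, 0], 0.1745]
    - [[0, 0, 0], 0.1745]
    - [[0, 0, 0], 0.1745]
    - [[0, 0, 0.025], 0]
    - [[0, 0, 0.025], 0]
    - [[0, 0, 0.025], 0]
    - [[0, 0, 0], 0]
  gripper: 0.38
  force: 25

```text
time: 19.27
ee_pos: [0.5938, -0.1575, 0.1762]
tool_rot: [[-0.156, 0.988, -0.005], [0.988, 0.156, 0.002], [0.003, -0.005, -1.0]]
contact_force: [0.7, 1.0, 1.3]
gripper_width: 0.0323
```

Run:
```python
from plant import env
from h import *
s=env.read_state();print(s["contact_force"],s["ee_pos"],s["time"],s["q"].round(2),s["gripper_width"])
for c in ["wrist","side"]:
    d=env.snapshot(c); k=3 if c=="side" else 1.25
    im=cv2.resize(d["image"],None,fx=k,fy=k,interpolation=cv2.INTER_LINEAR)
    e=dict(d)
    for q in("fx","fy","cx","cy"): e[q]*=k
    draw(im,e,[ 0.6755,-0.1461,0.1558,0.0,0.1156],s["ee_pos"])
    if c=="side": im=cv2.convertScaleAbs(im[450:1050,900:1600],alpha=1.6)
    cv2.imwrite(f"pics/{c}10.png",im)
```

```text
[0.70028774 0.96466168 1.31561516] [ 0.59375881 -0.15747115  0.17616343] 19.275 [-0.4   0.38  0.15  1.35  0.    1.02] 0.03230921064712328
```

View pics/wrist10.png

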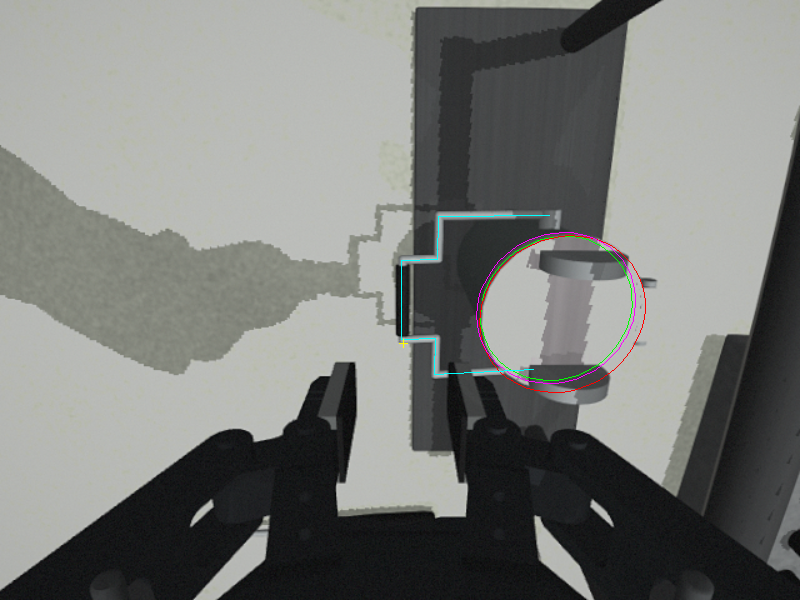

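View pics/side10.png

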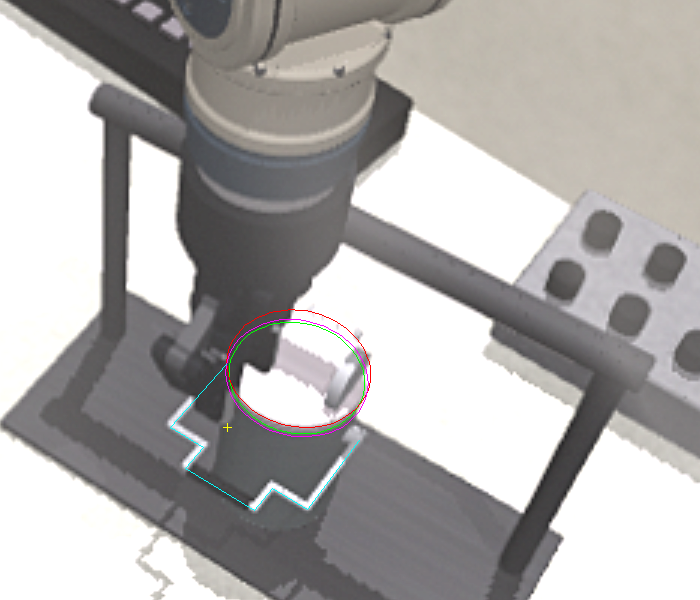

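Call:
step_arm:
  plan:
    - [[0, -0.002, 0.025], 0]
    - [[0, 0, 0.025], 0]
    - [[0, 0, 0.02], 0]
    - [[0, 0, 0.015], 0]
    - [[0, 0, 0], 0]

```text
time: 20.0
ee_pos: [0.5923, -0.1584, 0.0941]
tool_rot: [[-0.156, 0.988, -0.001], [0.988, 0.156, 0.0], [0.001, -0.001, -1.0]]
contact_force: [0.6, -0.5, -0.3]
gripper_width: 0.0327
```

Run:
```python
from plant import env
from h import *
for c in ["wrist","side"]:
    d=env.snapshot(c); k=3 if c=="side" else 1.25
    im=cv2.resize(d["image"],None,fx=k,fy=k,interpolation=cv2.INTER_LINEAR)
    if c=="side": im=cv2.convertScaleAbs(im[500:1100,950:1550],alpha=1.6)
    cv2.imwrite(f"pics/{c}11.png",im)
```

```text
(no output)
```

View pics/wrist11.png

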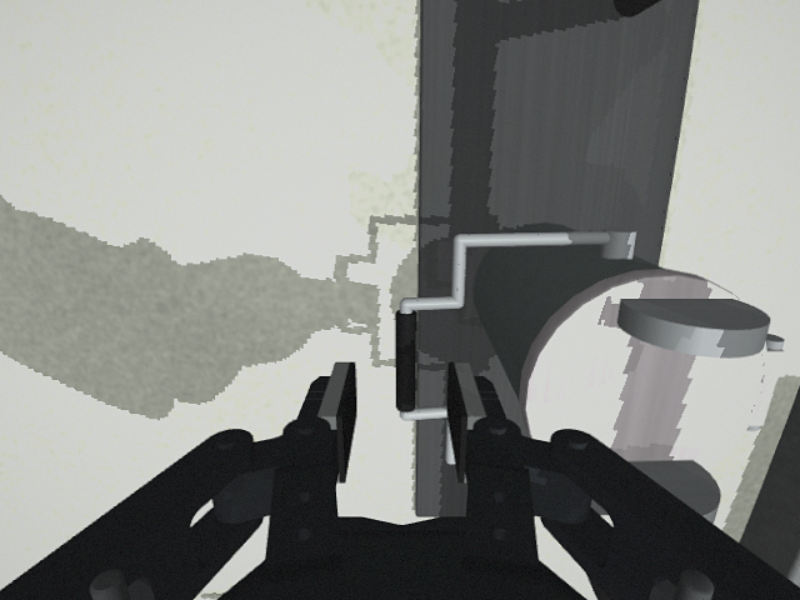

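View pics/side11.png

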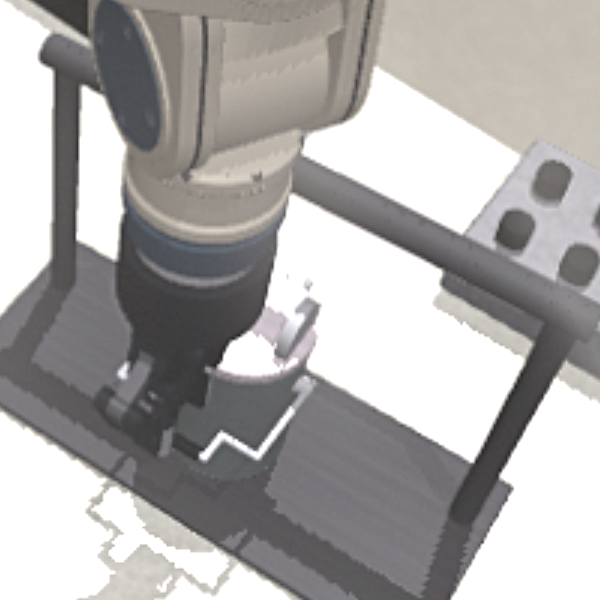

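Call:
step_arm:
  plan:
    - [[0, 0.0005, 0], 0]
    - [[0, 0, 0], 0]
    - [[0, 0, 0.008], 0]
    - [[0, 0, 0.008], 0]
    - [[0, 0, 0.008], 0]
    - [[0, 0, 0], 0]
  gripper: 0.2

```text
time: 20.85
ee_pos: [0.5924, -0.1583, 0.0695]
tool_rot: [[-0.156, 0.988, -0.002], [0.988, 0.156, 0.001], [0.001, -0.001, -1.0]]
contact_force: [0.3, 0.8, -0.1]
gripper_width: 0.0174
```

Run:
```python
from plant import env
from h import *
for c in ["wrist"]:
    d=env.snapshot(c); k=3 if c=="side" else 1.25
    im=cv2.resize(d["image"],None,fx=k,fy=k,interpolation=cv2.INTER_LINEAR)
    cv2.imwrite(f"pics/{c}12.png",im)
```

```text
(no output)
```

View pics/wrist12.png

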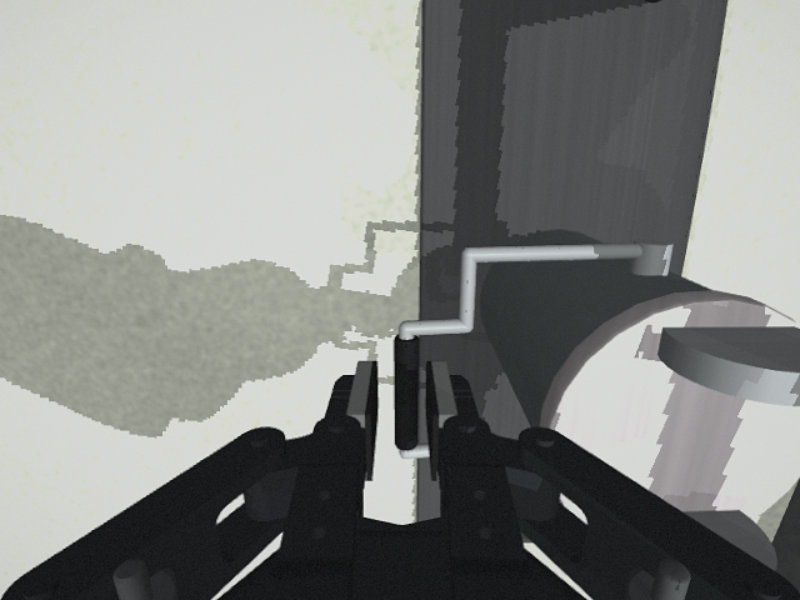

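Call:
step_arm:
  plan:
    - [[0, 0, 0.004], 0]
    - [[0, 0, 0.004], 0]
    - [[0, 0, 0], 0]

```text
time: 21.28
ee_pos: [0.5927, -0.1584, 0.0621]
tool_rot: [[-0.156, 0.988, -0.001], [0.988, 0.156, 0.0], [0.0, -0.0, -1.0]]
contact_force: [0.3, 0.6, 0.7]
gripper_width: 0.0168
```

Call:
step_arm:
  plan:
    - [[0, 0, 0], 0]
    - [[0, 0, 0], 0]
    - [[0, 0, 0], 0]
    - [[0, 0, 0], 0]
  gripper: 0
  force: 30

```text
time: 21.78
ee_pos: [0.594, -0.1583, 0.0628]
tool_rot: [[-0.156, 0.988, 0.002], [0.988, 0.156, 0.0], [-0.0, 0.002, -1.0]]
contact_force: [5.5, 0.8, -2.2]
gripper_width: 0.0071
```

Run:
```python
from plant import env
from h import *
for c in ["wrist"]:
    d=env.snapshot(c); k=3 if c=="side" else 1.25
    im=cv2.resize(d["image"],None,fx=k,fy=k,interpolation=cv2.INTER_LINEAR)
    cv2.imwrite(f"pics/{c}13.png",im)
```

```text
(no output)
```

View pics/wrist13.png

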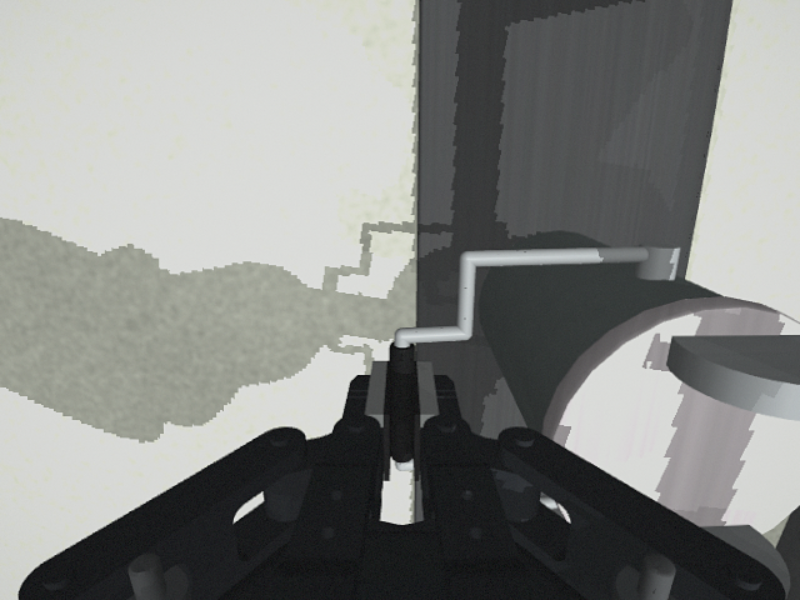

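Call:
step_arm:
  plan:
    - [[0, 0.0015, -0.008], 0]
    - [[0, 0.0023, -0.008], 0]
    - [[0, 0.003, -0.008], 0]
    - [[0, 0.0038, -0.0075], 0]
    - [[0, 0, 0], 0]

```text
time: 22.45
ee_pos: [0.6038, -0.1567, 0.0944]
tool_rot: [[-0.156, 0.988, 0.001], [0.988, 0.156, -0.0], [-0.0, 0.001, -1.0]]
contact_force: [3.6, 0.9, -3.1]
gripper_width: 0.0069
```

Holding well; continuing along the arc.

Call:
step_arm:
  plan:
    - [[0, 0.0045, -0.007], 0]
    - [[0, 0.0052, -0.0065], 0]
    - [[0, 0.006, -0.006], 0]
    - [[0, 0.0064, -0.0055], 0]
    - [[0, 0, 0], 0]

```text
time: 23.08
ee_pos: [0.6247, -0.1535, 0.1206]
tool_rot: [[-0.156, 0.988, -0.001], [0.988, 0.156, -0.001], [-0.001, -0.001, -1.0]]
contact_force: [-7.4, -0.9, 8.0]
gripper_width: 0.0069
```

Run:
```python
from plant import env
from h import *
for c in ["wrist","side"]:
    d=env.snapshot(c); k=3 if c=="side" else 1.25
    im=cv2.resize(d["image"],None,fx=k,fy=k,interpolation=cv2.INTER_LINEAR)
    if c=="side": im=cv2.convertScaleAbs(im[500:1100,950:1550],alpha=1.6)
    cv2.imwrite(f"pics/{c}14.png",im)
```

```text
(no output)
```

View pics/wrist14.png

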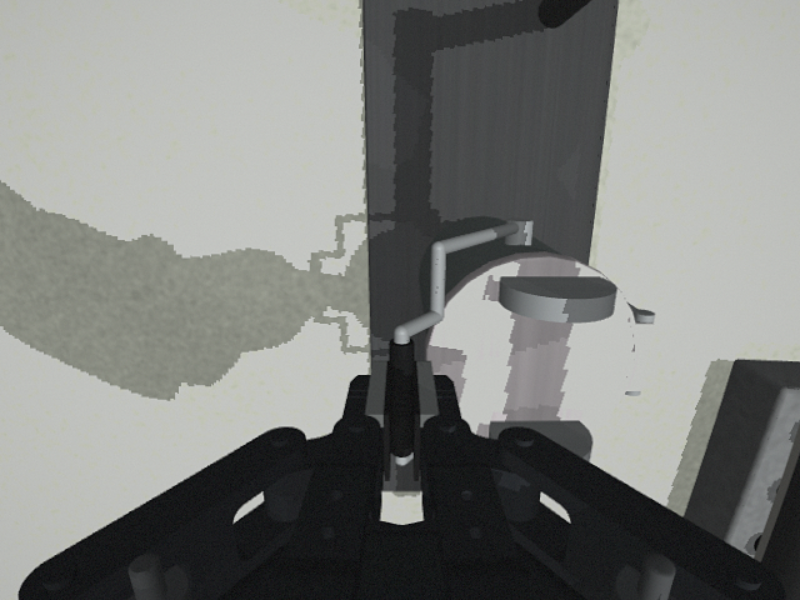

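View pics/side14.png

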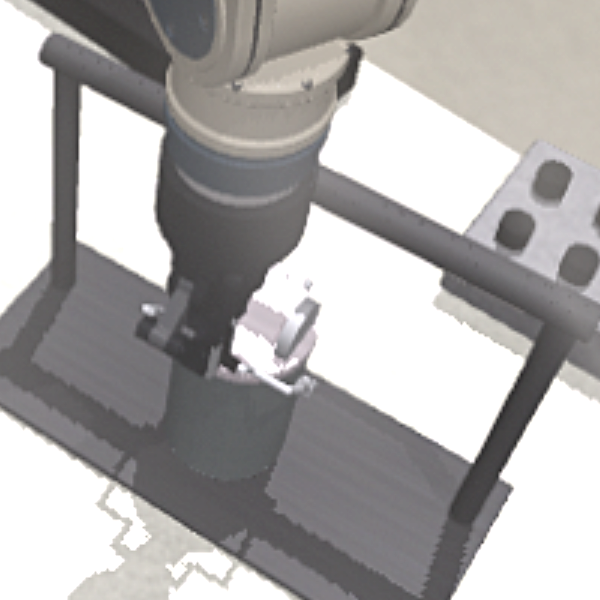

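Call:
step_arm:
  plan:
    - [[0, 0, 0], 0]
    - [[0, 0, 0], 0]
    - [[0, 0, 0], 0]
    - [[0, 0, -0.01], 0]
    - [[0, 0, -0.025], 0]
    - [[0, -0.02, -0.03], 0]
    - [[0, -0.03, -0.02], 0]
    - [[0, 0, 0], -0.1745]
    - [[0, 0, 0], -0.1745]
    - [[0, 0, 0], -0.1745]
    - [[0, 0, 0], -0.1745]
    - [[0, 0, 0], -0.1745]
    - [[0, 0, 0], -0.1745]
    - [[0, 0, 0], -0.1745]
    - [[0, 0, 0], -0.1745]
    - [[0, 0, 0], -0.1745]
    - [[0, 0, 0], 0]
  gripper: 0.2

```text
time: 25.3
ee_pos: [0.5759, -0.1612, 0.2046]
tool_rot: [[-0.988, -0.154, 0.001], [-0.154, 0.988, -0.0], [-0.001, -0.0, -1.0]]
contact_force: [0.5, -0.0, 0.3]
gripper_width: 0.017
```

Call:
step_arm:
  plan:
    - [[0, 0, 0], 0]
    - [[0, 0, 0], 0]
    - [[0, 0, 0], 0]
  gripper: 0
  force: 60

```text
time: 25.68
ee_pos: [0.5758, -0.1612, 0.204]
tool_rot: [[-0.988, -0.154, 0.0], [-0.154, 0.988, -0.0], [0.0, -0.0, -1.0]]
contact_force: [-0.2, 0.2, 0.3]
gripper_width: 0.0002
```

Run:
```python
from plant import env
from h import *
s=env.read_state(); print(s["ee_pos"],s["time"],s["q"].round(2))
for c in ["wrist","side"]:
    d=env.snapshot(c); k=3 if c=="side" else 1.25
    im=cv2.resize(d["image"],None,fx=k,fy=k,interpolation=cv2.INTER_LINEAR)
    e=dict(d)
    for q in("fx","fy","cx","cy"): e[q]*=k
    draw(im,e,[ 0.6755,-0.1461,0.1558,0.0,0.92],s["ee_pos"]+np.array([0,0,.036]))
    if c=="side": im=cv2.convertScaleAbs(im[500:1100,950:1550],alpha=1.6)
    cv2.imwrite(f"pics/{c}15.png",im)
```

```text
[ 0.57578319 -0.16117319  0.20401313] 25.675 [-0.41  0.34  0.16  1.39 -0.   -0.57]
```

View pics/wrist15.png

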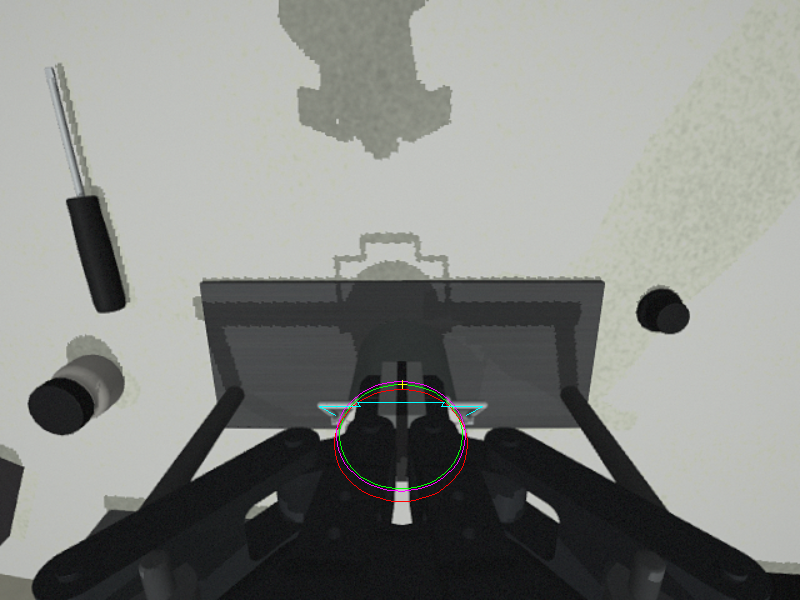

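View pics/side15.png

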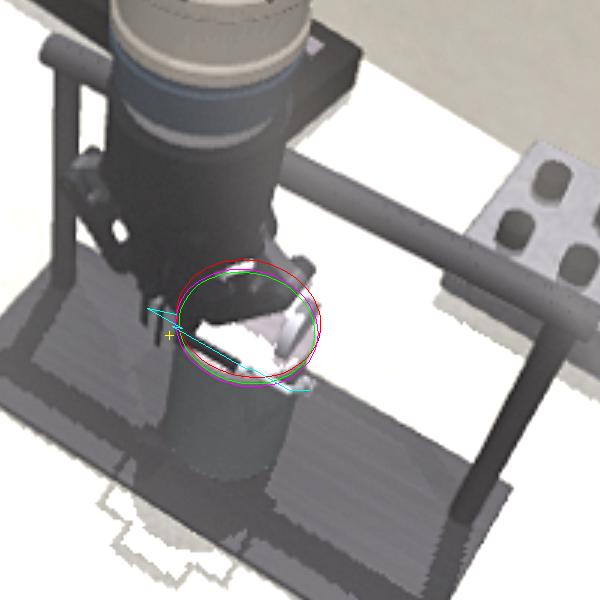

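Call:
step_arm:
  plan:
    - [[0, 0, 0.03], 0]
    - [[0, 0, 0.03], 0]
    - [[0, 0, 0.019], 0]
    - [[-0.018, 0, 0], 0]
    - [[-0.016, 0, 0], 0]
    - [[-0.007, 0, -0.005], 0]
    - [[-0.0075, 0, -0.004], 0]
    - [[-0.0075, 0, -0.003], 0]
    - [[0, 0, 0], 0]

```text
time: 26.9
ee_pos: [0.6317, -0.1525, 0.1373]
tool_rot: [[-0.988, -0.156, 0.001], [-0.156, 0.988, -0.0], [-0.001, -0.0, -1.0]]
contact_force: [-0.0, -1.1, 0.2]
gripper_width: 0.0002
```

Run:
```python
from plant import env
from h import *
s=env.read_state(); print(s["ee_pos"],s["time"],s["contact_force"])
for c in ["side"]:
    d=env.snapshot(c); k=3
    im=cv2.resize(d["image"],None,fx=k,fy=k,interpolation=cv2.INTER_LINEAR)
    im0=cv2.convertScaleAbs(im[600:1000,1000:1400],alpha=1.6)
    e=dict(d)
    for q in("fx","fy","cx","cy"): e[q]*=k
    draw(im,e,[ 0.6755,-0.1461,0.1558,0.0,1.22],s["ee_pos"]+np.array([0,0,.036]))
    im=cv2.convertScaleAbs(im[600:1000,1000:1400],alpha=1.6)
    cv2.imwrite(f"pics/{c}16.png",np.hstack([im0,im]))
```

```text
[ 0.63166219 -0.15248089  0.13731653] 26.9 [-0.00588278 -1.06610862  0.23844552]
```

View pics/side16.png

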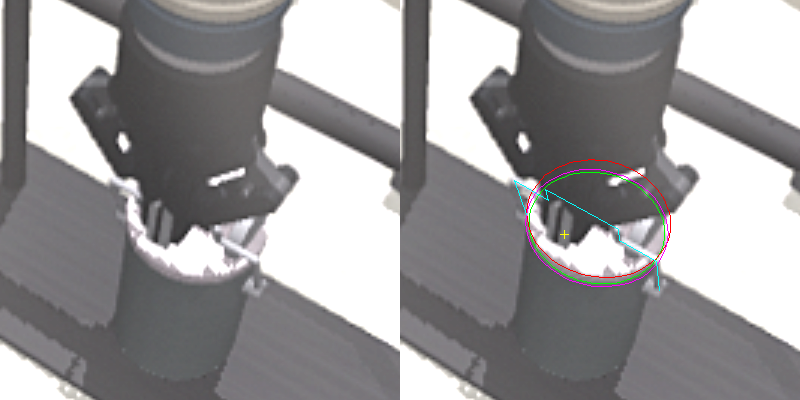

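Run:
```python
from plant import env
from h import *
s=env.read_state();T=s["tool_rot"]; print(s["time"])
out=[]
for c in ["side","top","wrist"]:
    d=env.snapshot(c); k=4 if c!="wrist" else 2
    im=cv2.resize(d["image"],None,fx=k,fy=k,interpolation=cv2.INTER_CUBIC)
    im=cv2.convertScaleAbs(im,alpha=3 if c!="top" else 2.5,beta=0)
    for h,col in ((.073,(0,0,255)),(.109,(0,255,0)),(.13,(255,0,0))):
        a=np.linspace(0,2*np.pi,40)
        P=np.array([s["ee_pos"]+T@np.array([.038*np.cos(t),.0425*np.sin(t),-h]) for t in a])
        cv2.polylines(im,[np.round(proj(d,P)*k).astype(int).reshape(-1,1,2)],True,col,1)
    u=proj(d,s["ee_pos"]+np.array([0,0,.09]))[0]*k; x0,y0=int(max(0,u[0]-200)),int(max(0,u[1]-250))
    if c!="wrist": out.append(im[y0:y0+500,x0:x0+400])
    else: cv2.imwrite("pics/w17.png",cv2.resize(im,(640,480)))
cv2.imwrite("pics/s17.png",np.hstack(out))
```

```text
26.95
```

View pics/s17.png

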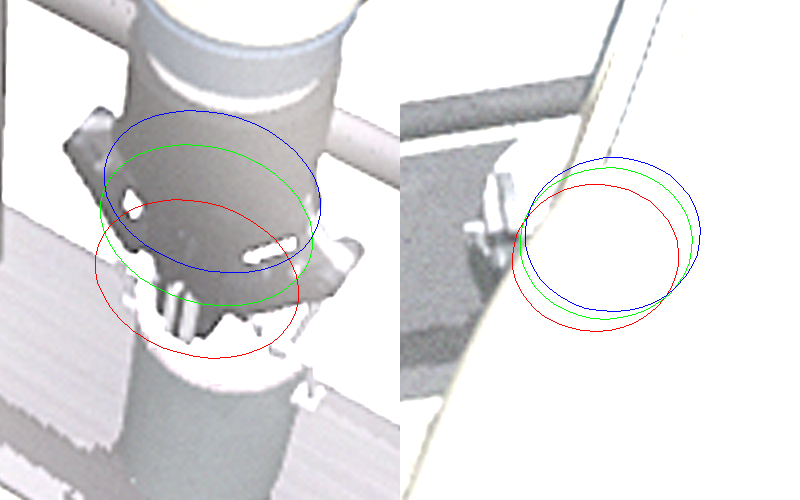

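View pics/w17.png

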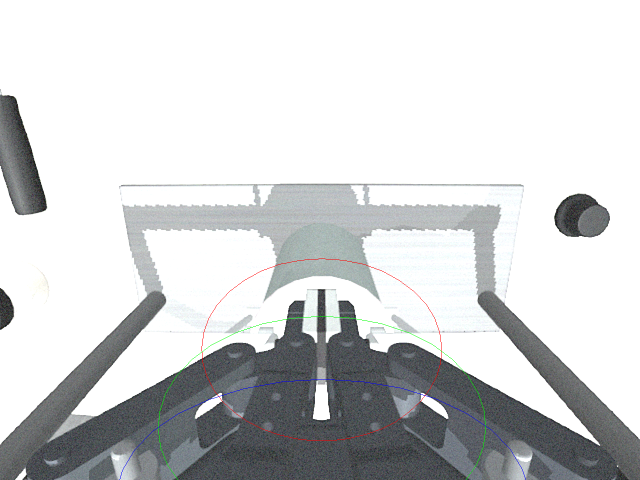

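Call:
step_arm:
  plan:
    - [[-0.008, 0, -0.003], 0]
    - [[-0.008, 0, -0.002], 0]
    - [[-0.007, 0, -0.001], 0]
    - [[-0.006, 0, 0], 0]
    - [[0, 0, 0], 0]

```text
time: 27.72
ee_pos: [0.6605, -0.1478, 0.1428]
tool_rot: [[-0.988, -0.156, 0.0], [-0.156, 0.988, 0.0], [-0.0, -0.0, -1.0]]
contact_force: [-0.1, 0.3, 0.1]
gripper_width: 0.0003
```

Run:
```python
from plant import env
from h import *
s=env.read_state();print(s["contact_force"])
o=[]
for c in ["side"]:
    d=env.snapshot(c); k=4
    im=cv2.resize(d["image"],None,fx=k,fy=k,interpolation=cv2.INTER_CUBIC)
    e=dict(d)
    for q in("fx","fy","cx","cy"): e[q]*=k
    im0=cv2.convertScaleAbs(im[760:1260,1380:1780],alpha=1.7)
    draw(im,e,[ 0.6755,-0.1461,0.1558,0.0,1.57],s["ee_pos"]+np.array([0,0,.036]))
    im=cv2.convertScaleAbs(im[760:1260,1380:1780],alpha=1.7)
    cv2.imwrite(f"pics/{c}18.png",np.hstack([im0,im]))
d=env.snapshot("wrist"); cv2.imwrite("pics/w18.png",d["image"])
```

```text
[-0.07194046  0.27224309  0.11413301]
```

View pics/side18.png

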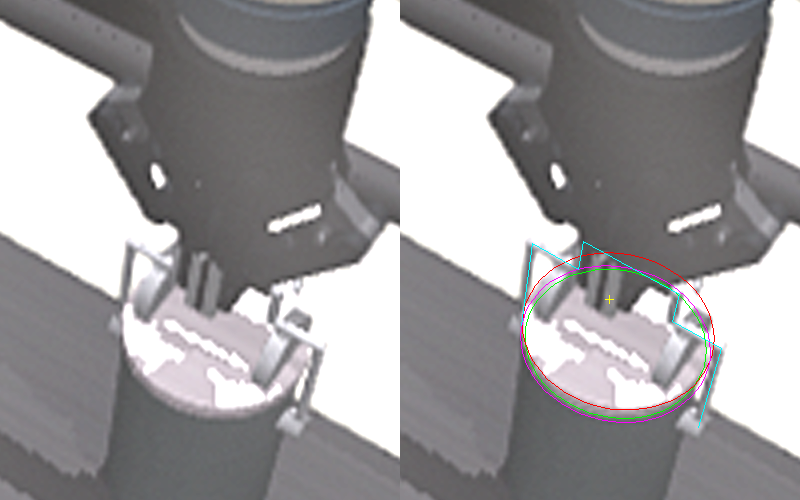

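View pics/w18.png

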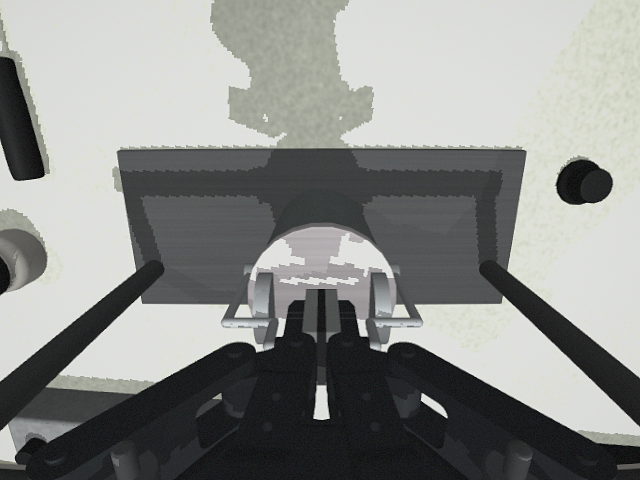

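Call:
step_arm:
  plan:
    - [[-0.003, 0, 0], 0]
    - [[-0.003, 0, 0], 0]
    - [[0, 0, 0], 0]

```text
time: 28.2
ee_pos: [0.6656, -0.147, 0.1429]
tool_rot: [[-0.988, -0.155, -0.0], [-0.155, 0.988, 0.0], [0.0, 0.0, -1.0]]
contact_force: [-2.4, -0.2, 1.2]
gripper_width: -0.0001
```

Call:
step_arm:
  plan:
    - [[-0.002, 0, 0], 0]
    - [[-0.002, 0, 0], 0]
    - [[0, 0, 0], 0]

```text
time: 28.58
ee_pos: [0.6701, -0.1463, 0.1429]
tool_rot: [[-0.988, -0.156, 0.001], [-0.156, 0.988, 0.0], [-0.001, 0.0, -1.0]]
contact_force: [-1.3, -0.1, 0.3]
gripper_width: -0.0
```

Run:
```python
from plant import env
from h import *
s=env.read_state();print(s["contact_force"])
d=env.snapshot("side"); k=4
im=cv2.resize(d["image"],None,fx=k,fy=k,interpolation=cv2.INTER_CUBIC)
e=dict(d)
for q in("fx","fy","cx","cy"): e[q]*=k
im0=cv2.convertScaleAbs(im[760:1260,1380:1780],alpha=1.7)
draw(im,e,[ 0.6755,-0.1461,0.1558,0.0,1.70],s["ee_pos"]+np.array([0,0,.036]))
im=cv2.convertScaleAbs(im[760:1260,1380:1780],alpha=1.7)
cv2.imwrite(f"pics/side19.png",np.hstack([im0,im]))
```

```text
[-1.26857582 -0.06087729  0.30960904]
```

View pics/side19.png

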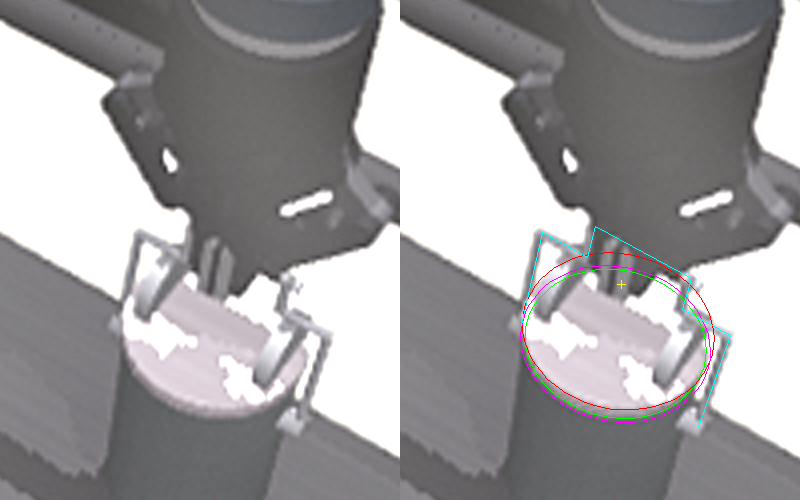

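Call:
step_arm:
  plan:
    - [[-0.002, 0, -0.001], 0]
    - [[-0.002, 0, 0], 0]
    - [[-0.002, 0, 0], 0]
    - [[0, 0, 0], 0]

```text
time: 29.12
ee_pos: [0.6762, -0.1454, 0.1441]
tool_rot: [[-0.988, -0.156, 0.001], [-0.156, 0.988, -0.0], [-0.001, -0.0, -1.0]]
contact_force: [0.2, 0.3, -0.5]
gripper_width: -0.0003
```

Run:
```python
from plant import env
from h import *
s=env.read_state();print(s["contact_force"])
d=env.snapshot("side"); k=4
im=cv2.resize(d["image"],None,fx=k,fy=k,interpolation=cv2.INTER_CUBIC)
e=dict(d)
for q in("fx","fy","cx","cy"): e[q]*=k
im0=cv2.convertScaleAbs(im[760:1260,1380:1780],alpha=1.7)
draw(im,e,[ 0.6755,-0.1461,0.1558,0.0,1.78],s["ee_pos"]+np.array([0,0,.036]))
im=cv2.convertScaleAbs(im[760:1260,1380:1780],alpha=1.7)
cv2.imwrite(f"pics/side20.png",np.hstack([im0,im]))
```

```text
[ 0.21185887  0.27347797 -0.49989146]
```

View pics/side20.png

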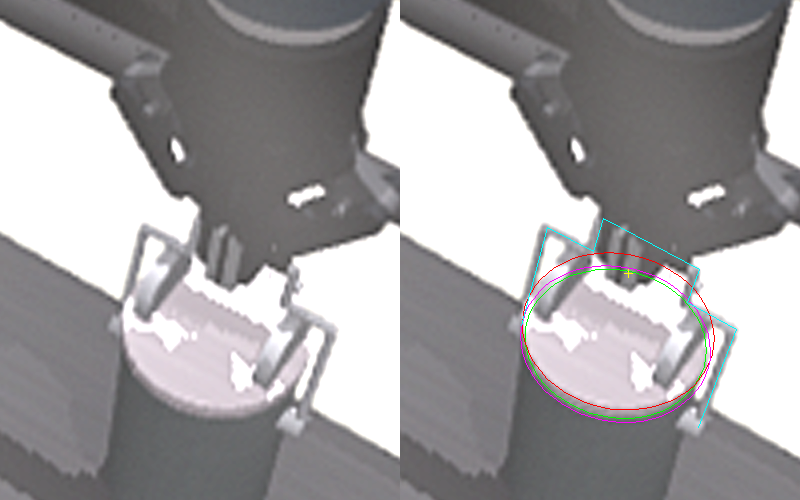

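Call:
step_arm:
  plan:
    - [[0.015, 0, 0], 0]
    - [[0.03, 0, 0], 0]
    - [[0.03, 0, -0.02], 0]
    - [[0.03, 0, -0.04], 0]
    - [[0.05, 0, -0.04], 0]
    - [[0.05, 0, 0], 0]
    - [[0.05, 0, 0], 0]
    - [[0, 0, 0], 0]

```text
time: 30.18
ee_pos: [0.423, -0.1852, 0.2445]
tool_rot: [[-0.988, -0.154, 0.003], [-0.154, 0.988, -0.002], [-0.002, -0.002, -1.0]]
contact_force: [0.0, 0.0, 0.0]
gripper_width: -0.0
```

Run:
```python
from plant import env
from h import *
s=env.read_state();print(s["contact_force"],s["time"])
o=[];T={}
for c in ["side","top"]:
    d=env.snapshot(c); k=4
    im=cv2.resize(d["image"],None,fx=k,fy=k,interpolation=cv2.INTER_CUBIC)
    e=dict(d)
    for q in("fx","fy","cx","cy"): e[q]*=k
    x0,y0=(1400,860) if c=="side" else (1380,650)
    im0=im.copy()
    draw(im,e,[ 0.6755,-0.1461,0.1558,0.0,1.78])
    o.append(np.vstack([cv2.convertScaleAbs(q[y0:y0+300,x0:x0+400],alpha=1.7) for q in (im0,im)]))
    for t in ["bail_loop","saddles","lid_edge"]:
        r=env.pinpoint(c,t); 
        if r: T[c,t]=(d,r[0]["pixel"]); print(c,t,np.round(r[0]["pixel"],1),round(r[0]["p"],2))
for th in (1.5,1.62,1.7,1.78): print(th,[proj(T[c,"lid_edge"][0] if (c,"lid_edge") in T else d,model([.6755,-.1461,.1558,0,th])[0]["bail_loop"])[0].round(1) for c in ("side","top")])
cv2.imwrite(f"pics/fin.png",np.hstack(o))
```

```text
[0.0123337  0.04793215 0.03944496] 30.175
side bail_loop [538.6 380. ] 0.24
side saddles [400.8 260.2] 0.77
side lid_edge [387.6 284.9] 0.91
top bail_loop [400.7 197.9] 0.55
top saddles [394.9 206.5] 0.61
top lid_edge [399.1 224.9] 0.64
1.5 [array([400.8, 259.1]), array([400.9, 207.9])]
1.62 [array([403.8, 255.2]), array([400.1, 203.2])]
1.7 [array([405.7, 252.9]), array([399.4, 200.2])]
1.78 [array([407.5, 250.9]), array([398.8, 197.4])]
```

View pics/fin.png

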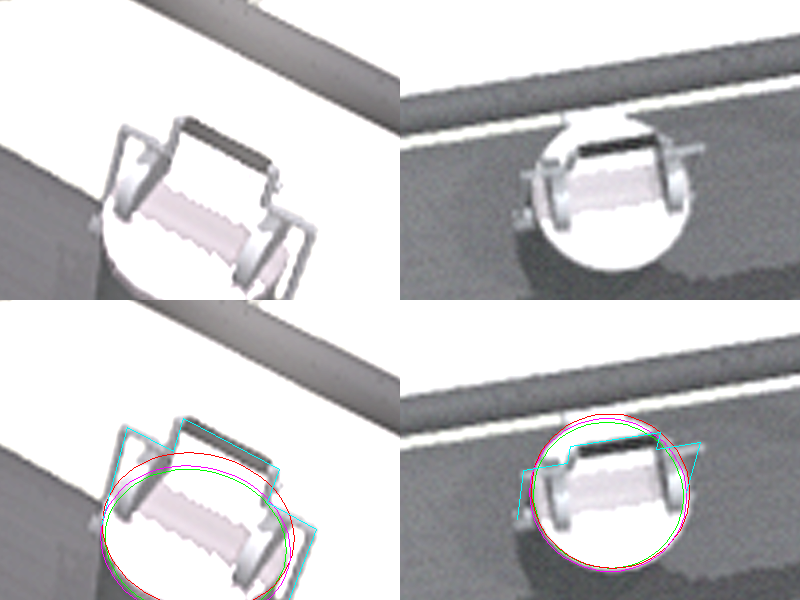

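Run:
```python
from plant import env
print(env.sign_off(), env.read_state()["time"])
```

```text
the job is handed in; nothing more can be done
the job is handed in; nothing more can be done
```

The canister lid is shut and the bail lies over it at its home position. I handed the job in at about 30 s of the 45 s, with the arm backed off and reading 0 N.

**What I did**
- **Lid:** I pressed it shut with closed fingers until the force rose to 18 N. In the pictures it lay flat on the rim.
- **Bail:** The moves only allow turns about the tool's own axis, so the gripper could not be tilted as suggested. I gripped the sleeve and lifted the bail to about 0.9 rad. I then let go, turned the gripper, and pushed the sleeve over centre with closed fingers kept upright and high, so that the body stayed above the light bar.

**Last checks**
- **Bail angle:** With the robot away, the bail drawn at 1.78 rad lies within 1–2 pixels of the side and top pictures. That reads as 1.75–1.78, past the 1.62 dead centre. The finger force fell to about zero as it went home.
- **Bystanders:** I never moved near the knob, screwdriver or jar. I did not measure their positions again at the end.
- **Light bar:** I saw no sign of contact while pushing the bail over, as the wrist force stayed below about 3 N. The clearance there was only my estimate of about 6 mm.

**What disagreed**
- The real fingertips sat about 36 mm behind the reported TCP. The first two tries at the lid therefore stopped short, and I corrected from the pictures.
- The network's side-view answer for the bail loop in the last check was wrong: it pointed at the jar with a low value of 0.24. I ignored it. The top-view answer fitted the bail being home.

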